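Put the tall battery pack on its charger in the paint studio

TASK

Put the taller of the two battery packs on the bench charger: set its foot down on the open end of the charger and slide it along under the two rails until it is fully home and the sprung catch has clicked up behind it. Then let go, and leave the shorter pack where it stands.

Things in the scene. Friction and masses are not known exactly. Their poses are not given: they have to be found in the camera images.
- pack_center (a point): Centre, half-way up (39 mm above its underside), of the taller battery pack, loose, upright on the table, 0.3 to 0.55 kg. Grey foot plate 72 (x) by 60 (y) by 8 mm high; on it a black body 64 (x) by 36 (y) mm, from 8 to 78 mm above the underside, to be gripped across its 36 mm. x runs along the foot's length, z up; both ends are alike.
- short_center (a point): Centre, half-way up (22 mm above its underside), of the shorter battery pack, loose: the same foot and body in plan, but only 44 mm high. Not to be used.
- home (a point): Where the tall pack's centre lies when home on the fixed charger, a black block 180 (x) by 116 (y) mm: on its centre line, 39 mm above its flat deck (deck 24 mm above the table). x = direction of sliding in, z up. From here in x: deck -130 to +50 mm, set the pack down with its centre at -104 to -115 mm, rails -50 to +50, stop lets the centre go to +2; the catch clicks at about -4.
- catch (a joint): Sprung aluminium wedge, 32 mm wide, mid-channel, 68 to 40 mm before home: 0 = up (8 mm above deck), 0.008 = pressed flush; at most 0.009 m. The foot rides over it (2 to 4.5 N spring; 3 to 6 N to slide); it springs up behind the foot. Rails: channel 66 mm wide, mouth flared to 94; lips leave a 46 mm slot, undersides 11, tops 16 mm above the deck (22 at the upturned ends).
Not all that is in view belongs to the job. Of the things like the part that bears home, leave any that is blue, green or turquoise; of the rest the smaller one is meant.

How it is judged:
On the way:
1. the tall pack rides over the catch under the rails and presses it down (value of joint catch above 0.004 m and x of pack_center in the frame of home between -0.08 and -0.008 m and distance between pack_center and home below 0.082 m), for 0.1 s.
At the end, for the whole second after the job is handed in: The tall pack is upright on the charger under the rails, its centre within 10 mm of home and between -7 and +5 mm along the slide, in line within 0.15 rad, at rest and released; the catch is up (under 2 mm pressed) behind it; the short pack stands within 30 mm of where it was (x of pack_center in the frame of home between -0.007 and 0.005 m and distance between pack_center and home below 0.01 m and angle between the x axis of pack_center and the x axis of home, either way round below 0.15 rad and angle between pack_center's own z axis and vertical below 0.1 rad and value of joint catch below 0.002 m and distance of short_center from where it was at the start of the episode below 0.03 m and angle between short_center's own z axis and vertical below 0.2 rad and linear speed of pack below 0.02 m/s); the robot touches nothing.
It fails at once if the short pack is moved by more than 30 mm (distance of short_center from where it was at the start of the episode above 0.03 m).
It also fails if it takes over 45 s, if anything falls off the work surface, if the arm or the gripper's body presses on something with over 40 N, if the wrist force passes 120 N, or if a joint passes its speed limit or range.

ROBOT

A 6-joint arm with a two-finger parallel gripper is mounted at the origin on the work surface. World frame = base frame: x ahead of the robot, y to its left, z up, the work surface at z = 0. Lengths are in m, angles in rad, forces in N, time in s.
With the tool pointing down it reaches from about 0.425 to 0.95 m from the base axis. Payload 3.5 kg.
Tool frame: the origin (TCP) lies midway between the tips of the shut fingers; the grasp point (between the pads) lies ctrl.hold_point_z behind it (ctrl.hold_point_z is the distance from the TCP to the grasp point, in m); z points along the fingers, x is the direction in which the jaws open and shut, and the axes are right-handed (so a half turn about z gives the same grasp; the last joint's range is limited). The gripper opens to 85 mm and grips with 20 to 120 N. Pads are 22 mm wide; open, the fingers measure 114 mm over their backs; the gripper's body (76 mm by 85 mm) begins 54 mm behind the grasp point. The pads swing forward as they close: fully open they stand 13 mm farther back than shut.
Start: joints at [1.059, 0.286, 1.577, -0, 1.279, -0.15], TCP at [0.239, 0.631, 0.231] pointing down, gripper open.
Joint ranges: [-2.77, 2.77], [-0.9, 2.22], [0.21, 2.48], [-1.53, 4.67], [0.24, 2.81], [-2.84, 2.84]. Speed limits (rad/s): [2.79, 2.79, 3.14, 3.14, 3.14, 3.14].

INTERFACE

Orientations are given as a unit quaternion [x, y, z, w].
In Python, from plant import ctrl gives the robot as it stands.
- The arm moves only by the tool step_arm, never from a script. Its arguments are lists of equal length, an entry for each row: "gripper": the gripper's target within -1 to 1 (shut at 1, half-way at 0, fully open at -1); "linear": the shift along the tool's x, y, z in m, a list of three; "delta_rot": the turn, a rotation vector about the tool's x, y, z in degrees, a list of three. A call has 1 to 20 rows; each row is the pose to reach, as a shift and turn from the pose commanded when the call began, along the tool's axes at that moment; what a row does not reach only later rows make up. A row lasts 1/8 s, in which the tool goes at most 62.5 mm and 10.7 degrees, less where a joint would pass 70% of its speed; a pose out of reach is approached as far as the arm can. A call with a gripper value outside its range is refused whole. The fingers move at their own pace and stop on an object; "grip_force" is the grip in N (left out, the last holds). Time passes only in rows, so rows that repeat a pose let the fingers close. It gives the time, the measured TCP pose, the force and the opening at its end, in the units of the state.
- ctrl.get_state(): the state, without advancing time (a new reading comes with each control period).
- ctrl.read_camera(name): name is "scene" or "top" or "wrist"; returns a dict with "frame" (480x640x3 uint8, red, green, blue), "fx", "fy", "cx", "cy" (pixels), "view" (4x4, takes a point from world to camera coordinates). Camera axes: x right, y down, z forward; pixel columns grow to the right and rows downward; lengths in m; the calibration is good to about 2 mm. A picture is of the moment at which its call begins. There is no depth.
- ctrl.sign_off(): hands the job in, once; it reports no verdict.
The state is a dict: "time": time; "qpos": joint angles; "dq": joint speeds; "joint_efforts": joint torques, N m; "eef_pos": TCP position; "tcp_rot": TCP orientation; "contact_force": force on the tool from outside, world axes, zero at the start; "wrist_torque": the same for the moment, N m; "opening": opening from 0.0 (shut) to 1.0 (fully open).
Only numpy, scipy, OpenCV 4.12 (cv2) and the standard library are available. Lean on these libraries where they do the work, as an engineer would, in place of code of your own. Each camera call takes 0.05 s, during which the arm holds its last target. There are 200 camera calls.

## Working session

There is one attempt and no reset: what is moved stays moved. The work goes in short steps, Python scripts to look and compute and a tool call to move; the robot and the scene stay as the last step left them, time stands still between calls to the robot, and variables do not carry over. Pictures are saved under pics/ and viewed, on a budget of 10 in all, crops included, one or two more only if the job needs it, and the job is handed in when it is done.

Besides the shell and the picture viewer there is one more tool, called by a JSON object that holds its "op" and its "data". step_arm: Moves the arm, as the interface text tells. Its arguments: {"type":"object","properties":{"gripper":{"type":"array"},"linear":{"type":"array"},"delta_rot":{"type":"array"},"grip_force":{"type":"number"}},"required":["gripper","linear","delta_rot"]}

```bash
mkdir -p pics; ls
python3 - <<'E'
from plant import ctrl
import cv2,numpy as np,pickle
d={}
for n in("top","scene"):
    c=ctrl.read_camera(n); d[n]=c
    cv2.imwrite(f"pics/{n}0.png",c["frame"][:,:,::-1]); print(n,c["fx"],c["cx"],c["cy"],np.round(c["view"],4).tolist())
pickle.dump(d,open("cams0.pkl","wb"))
print(ctrl.hold_point_z,ctrl.get_state())
E
```

```text
pics
top 494.0329492302952 320.00893291683565 240.69739722434304 [[0.0063, -1.0, -0.0058, -0.0389], [-0.9903, -0.0054, -0.1386, 0.5315], [0.1385, 0.0066, -0.9903, 1.0579], [0.0, 0.0, 0.0, 1.0]]
scene 502.6601920947813 316.91882403658957 246.99804776753223 [[0.4825, 0.8759, 0.0032, -0.224], [0.532, -0.2901, -0.7955, -0.2337], [-0.6959, 0.3855, -0.6059, 1.6266], [0.0, 0.0, 0.0, 1.0]]
0.0187 {'time': 0.1, 'qpos': array([ 1.05898365e+00,  2.87107454e-01,  1.57806950e+00, -2.22514905e-05,
        1.27858123e+00, -1.50030498e-01]), 'dq': array([-4.45519686e-05, -2.97126734e-03, -2.74852809e-03, -4.51228906e-04,
        2.64779625e-03, -5.20947255e-04]), 'joint_efforts': array([ 8.92890530e-04, -4.07299054e+01, -2.93697220e+01, -1.75660393e-04,
        3.47441870e-03,  3.31178660e-05]), 'eef_pos': array([0.2386069 , 0.63077231, 0.23004418]), 'tcp_rot': array([ 8.22780044e-01,  5.68358889e-01, -9.68178827e-04,  4.84894676e-04]), 'contact_force': array([-0.08309348,  0.67619826, -0.58497531]), 'wrist_torque': array([ 0.02109872,  0.05143764, -0.01629782]), 'opening': 0.999899267189471}
```

View pics/top0.png

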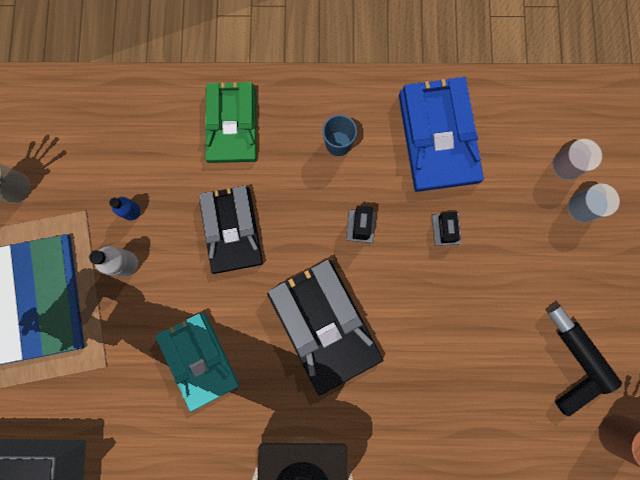

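View pics/scene0.png

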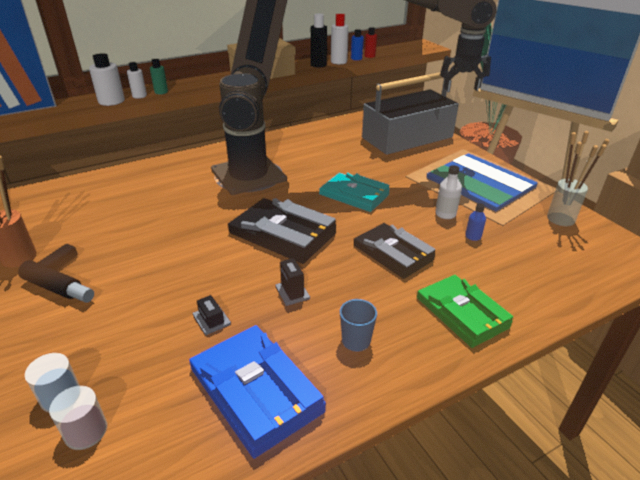

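Candidates in the top view:
- **Chargers:** green (230,122), blue (441,134), turquoise (197,362), large black (325,326) and small black (231,229). Green, blue and turquoise are excluded, so I choose the smaller black one at (231,229).
- **Packs:** (363,222) and (447,228). The first is clearly the taller in the scene view, at (291,282).

Next I'll check the choice in a crop and measure roughly.

```bash
cat > h.py <<'E'
import cv2,numpy as np
def ray(c,uv,z):
    V=c["view"];R=V[:3,:3];o=-R.T@V[:3,3]
    d=R.T@np.array([(uv[0]-c["cx"])/c["fx"],(uv[1]-c["cy"])/c["fy"],1])
    return o+d*(z-o[2])/d[2]
def proj(c,p):
    q=c["view"][:3,:3]@np.asarray(p,float)+c["view"][:3,3]
    return np.array([c["fx"]*q[0]/q[2]+c["cx"],c["fy"]*q[1]/q[2]+c["cy"]])
def lowsat(c,s=70):
    h=cv2.cvtColor(c["frame"],cv2.COLOR_RGB2HSV)
    return ((h[:,:,1]<s)|(h[:,:,2]<45)).astype(np.uint8)*255
E
python3 - <<'E'
from h import *; import pickle
d=pickle.load(open("cams0.pkl","rb"));c=d["top"]
m=lowsat(c); print("cam",-c["view"][:3,:3].T@c["view"][:3,3])
cs,_=cv2.findContours(m[170:285,190:480].copy(),0,2)
for k in cs:
    if cv2.contourArea(k)>150:
        r=cv2.minAreaRect(k+np.array([190,170])); b=cv2.boxPoints(r)
        print(np.round(r[0]),np.round(r[1]),round(r[2],1)); 
        for z in(0,.024,.078): print(z,np.round([ray(c,p,z)[:2] for p in b],3).tolist(), np.round(ray(c,r[0],z),3))
im=c["frame"][170:290,190:480,::-1]
cv2.imwrite("pics/crop.png",cv2.resize(im,None,fx=2.75,fy=2.75,interpolation=2))
E
```

```text
cam [ 0.3801112  -0.04300629  1.12110131]
[318. 272.] [24. 50.] 90.0
0 [[0.492, 0.026], [0.493, -0.088], [0.438, -0.088], [0.438, 0.025]] [ 0.465 -0.031  0.   ]
0.024 [[0.49, 0.024], [0.49, -0.087], [0.437, -0.087], [0.436, 0.024]] [ 0.463 -0.032  0.024]
0.078 [[0.484, 0.021], [0.485, -0.085], [0.434, -0.085], [0.434, 0.02]] [ 0.459 -0.032  0.078]
[446. 229.] [33. 27.] 84.3
0 [[0.601, -0.292], [0.607, -0.353], [0.532, -0.358], [0.525, -0.297]] [ 0.566 -0.325  0.   ]
0.024 [[0.596, -0.286], [0.602, -0.347], [0.529, -0.352], [0.522, -0.292]] [ 0.562 -0.319  0.024]
0.078 [[0.585, -0.274], [0.591, -0.332], [0.521, -0.336], [0.515, -0.28]] [ 0.553 -0.306  0.078]
[361. 223.] [27. 36.] 5.4
0 [[0.538, -0.095], [0.623, -0.103], [0.617, -0.164], [0.533, -0.155]] [ 0.578 -0.129  0.   ]
0.024 [[0.535, -0.094], [0.617, -0.102], [0.612, -0.161], [0.53, -0.153]] [ 0.573 -0.127  0.024]
0.078 [[0.527, -0.091], [0.606, -0.099], [0.6, -0.156], [0.522, -0.148]] [ 0.564 -0.123  0.078]
[230. 229.] [82. 52.] 80.1
0 [[0.647, 0.25], [0.669, 0.131], [0.481, 0.094], [0.46, 0.211]] [0.563 0.171 0.   ]
0.024 [[0.641, 0.244], [0.663, 0.127], [0.479, 0.091], [0.458, 0.205]] [0.559 0.167 0.024]
0.078 [[0.629, 0.23], [0.649, 0.119], [0.474, 0.085], [0.454, 0.193]] [0.551 0.156 0.078]
```

View pics/crop.png

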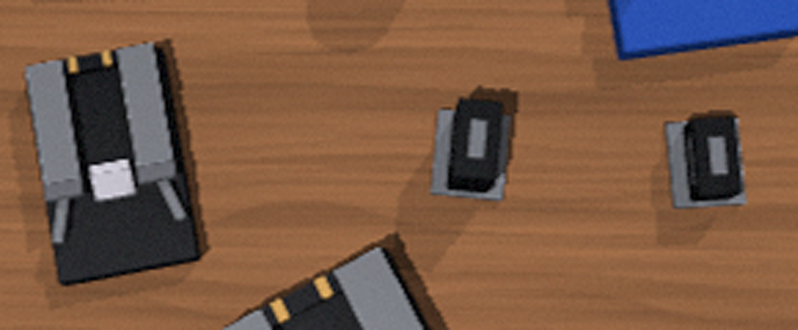

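The crop confirms it: small charger at crop (115,165) with its open end nearer the robot, tall pack at (470,150), short pack at (705,160). I'll go over the charger for a wrist view on the way to the pack.

{"op": "step_arm", "data": {"gripper": [-1,-1,-1,-1,-1,-1,-1,-1,-1,-1,-1,-1,-1], "linear": [[-0.357,0.414,-0.1],[-0.357,0.414,-0.1],[-0.357,0.414,-0.1],[-0.357,0.414,-0.1],[-0.357,0.414,-0.1],[-0.357,0.414,-0.1],[-0.357,0.414,-0.1],[-0.357,0.414,-0.1],[-0.357,0.414,-0.1],[-0.357,0.414,-0.1],[-0.357,0.414,-0.1],[-0.357,0.414,-0.1],[-0.357,0.414,-0.1]], "delta_rot": [[0,0,-26],[0,0,-26],[0,0,-26],[0,0,-26],[0,0,-26],[0,0,-26],[0,0,-26],[0,0,-26],[0,0,-26],[0,0,-26],[0,0,-26],[0,0,-26],[0,0,-26]]}}

```text
time: 1.72
eef_pos: [0.4991, 0.1521, 0.331]
tcp_rot: [0.673, 0.74, -0.0, -0.0]
contact_force: [-0.3, 0.1, -0.2]
opening: 0.998
```

Run:
```python
from plant import ctrl
from h import *; import pickle
c=ctrl.read_camera("wrist"); s=ctrl.get_state(); pickle.dump((c,s),open("w1.pkl","wb"))
cv2.imwrite("pics/w1.png",c["frame"][:,:,::-1])
print(s["time"],s["eef_pos"],s["tcp_rot"],s["qpos"],"cam",-c["view"][:3,:3].T@c["view"][:3,3],c["fx"],np.round(c["view"][:3,:3],3).tolist(),proj(c,[.56,.167,.024]))
```

```text
1.775 [0.49914444 0.15193706 0.33107466] [ 6.73115422e-01  7.39537401e-01 -1.70332090e-04 -1.77935845e-04] [ 1.00854570e-01 -1.17818075e-01  1.82784743e+00  3.76186495e-05
  1.43205453e+00 -1.56391640e+00] cam [0.43349413 0.14590037 0.4736157 ] 340.60482844506737 [[-0.094, 0.996, -0.0], [0.961, 0.091, 0.262], [0.26, 0.024, -0.965]] [327.25644686 249.384961  ]
```

View pics/w1.png

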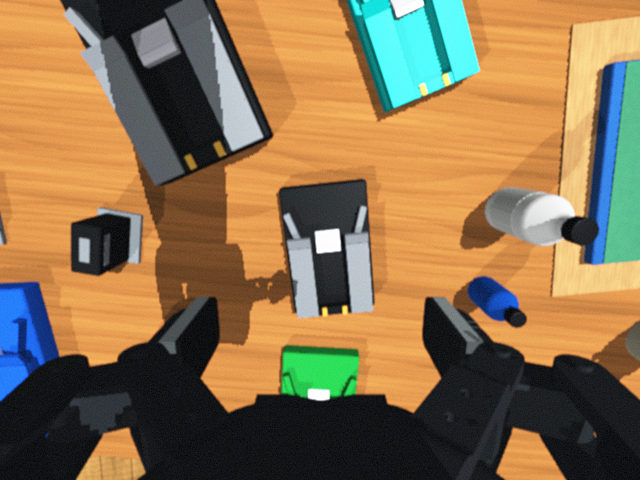

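```bash
cat > ch.py <<'E'
from h import *
def lips(c,box):
    h=cv2.cvtColor(c["frame"],cv2.COLOR_RGB2HSV); x0,y0,x1,y1=box
    m=((h[:,:,1]<90)&(h[:,:,2]>70)&(h[:,:,2]<215)).astype(np.uint8)*255
    q=np.zeros_like(m);q[y0:y1,x0:x1]=m[y0:y1,x0:x1]
    cs,_=cv2.findContours(q,0,1)
    out=[]
    for k in cs:
        if cv2.contourArea(k)<250: continue
        r=cv2.minAreaRect(k); b=np.array([ray(c,p,.040)[:2] for p in cv2.boxPoints(r)])
        out.append(b)
        e=[np.linalg.norm(b[1]-b[0]),np.linalg.norm(b[2]-b[1])]
        l=b[1]-b[0] if e[0]>e[1] else b[2]-b[1]
        l=l*np.sign(l[0])
        print(np.round(r[0]),"area",cv2.contourArea(k),"size mm",np.round(np.array(e)*1e3),"yaw",round(np.degrees(np.arctan2(l[1],l[0])),1),np.round(b,4).tolist())
    return out
E
python3 - <<'E'
from ch import *; import pickle
c,s=pickle.load(open("w1.pkl","rb")); lips(c,(278,233,380,320))
c=pickle.load(open("cams0.pkl","rb"))["top"]; lips(c,(195,180,265,240))
E
```

```text
[359. 272.] area 1801.5 size mm [ 32. 114.] yaw 11.2 [[0.5314, 0.1855], [0.5262, 0.2175], [0.6384, 0.2397], [0.6442, 0.2056]]
[303. 275.] area 1813.5 size mm [ 32. 123.] yaw 12.6 [[0.5396, 0.1089], [0.5321, 0.1401], [0.6516, 0.1669], [0.66, 0.1336]]
[209. 216.] area 617.0 size mm [ 32. 110.] yaw 11.3 [[0.6367, 0.2387], [0.6422, 0.2076], [0.5342, 0.186], [0.5289, 0.2167]]
[243. 213.] area 655.0 size mm [ 31. 124.] yaw 11.2 [[0.6516, 0.1638], [0.6573, 0.1329], [0.5354, 0.1088], [0.5298, 0.1391]]
```

{"op": "step_arm", "data": {"gripper": [-1,-1,-1,-1,-1,-1,-1], "linear": [[-0.28,0.02,0.03],[-0.28,0.02,0.03],[-0.28,0.02,0.03],[-0.28,0.02,0.03],[-0.28,0.02,0.03],[-0.28,0.02,0.03],[-0.28,0.02,0.03]], "delta_rot": [[0,0,11],[0,0,11],[0,0,11],[0,0,11],[0,0,11],[0,0,11],[0,0,11]]}}

```text
time: 2.65
eef_pos: [0.5454, -0.125, 0.3014]
tcp_rot: [0.741, 0.671, 0.0, -0.0]
contact_force: [-0.6, 0.6, 0.3]
opening: 1.0
```

Run:
```python
from plant import ctrl
from h import *; import pickle
c=ctrl.read_camera("wrist"); s=ctrl.get_state(); pickle.dump((c,s),open("w2.pkl","wb"))
print(s["time"],s["eef_pos"],s["tcp_rot"],s["contact_force"])
u,v=proj(c,[.574,-.127,.04]); print(u,v)
x0,y0=int(u)-100,int(v)-75
cv2.imwrite("pics/w2.png",cv2.resize(c["frame"][y0:y0+150,x0:x0+200,::-1],None,fx=4,fy=4,interpolation=2)); print("crop",x0,y0)
```

```text
2.7 [ 0.54539233 -0.12472407  0.3015514 ] [ 7.41009952e-01  6.71494010e-01  2.09692659e-04 -3.73902285e-05] [-0.27026531  0.009408    0.25813731]
321.1644237754748 233.14369918946076
crop 221 158
```

View pics/w2.png

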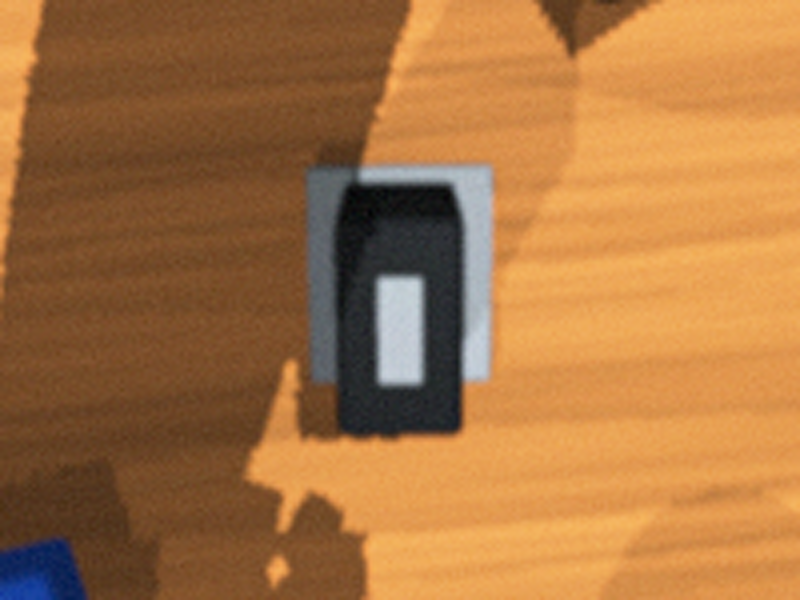

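The crop shows the tall pack squarely: body top corners (338,218), (463,218), (462,433), (338,433), and the near edge of the foot at y≈166 from x=306 to 494.

Run:
```python
from h import *; import pickle
c,s=pickle.load(open("w2.pkl","rb"))
f=lambda u,v,z: ray(c,(221+u/4-.4,158+v/4-.4),z)[:2]
T=np.array([f(338,218,.078),f(463,218,.078),f(462,433,.078),f(338,433,.078)])
F=np.array([f(306,166,.008),f(494,166,.008),f(490,382,.008),f(313,382,.008)])
for n,P in(("top",T),("foot",F)):
    print(n,P.mean(0).round(4),[round(np.linalg.norm(P[i]-P[(i+1)%4])*1e3,1) for i in range(4)],
     "yaw",[round(np.degrees(np.arctan2(*(P[j]-P[i])[::-1])),1) for i,j in((0,3),(1,2))], round(np.degrees(np.arctan2(*(P[1]-P[0])[::-1]))-90,1))
```

```text
top [ 0.5723 -0.1275] [np.float64(33.9), np.float64(61.4), np.float64(35.1), np.float64(61.4)] yaw [np.float64(-6.3), np.float64(-5.2)] -5.7
foot [ 0.5728 -0.1273] [np.float64(60.1), np.float64(72.0), np.float64(59.1), np.float64(72.1)] yaw [np.float64(-4.8), np.float64(-5.7)] -5.7
```

{"op": "step_arm", "data": {"gripper": [-1,-1,-1,-1,-1,-1,-1,-1,0.9,0.9,0.9,0.9,0.9,0.9], "linear": [[0,0.027,0.06],[0,0.027,0.12],[0,0.027,0.17],[0,0.027,0.21],[0,0.027,0.245],[0,0.027,0.272],[0,0.027,0.272],[0,0.027,0.272],[0,0.027,0.272],[0,0.027,0.272],[0,0.027,0.272],[0,0.027,0.272],[0,0.027,0.272],[0,0.027,0.272]], "delta_rot": [[0,0,0],[0,0,0],[0,0,0],[0,0,0],[0,0,0],[0,0,0],[0,0,0],[0,0,0],[0,0,0],[0,0,0],[0,0,0],[0,0,0],[0,0,0],[0,0,0]], "grip_force": 60}}

```text
time: 4.45
eef_pos: [0.573, -0.1291, 0.0304]
tcp_rot: [0.742, 0.671, 0.0, 0.001]
contact_force: [-0.1, 0.4, 4.8]
opening: 0.414
```

{"op": "step_arm", "data": {"gripper": [0.9,0.9,0.9,0.9,0.9,0.9,0.9,0.9,0.9,0.9,0.9], "linear": [[0,0,-0.05],[0,0,-0.1],[0.05,-0.02,-0.1],[0.1,-0.04,-0.1],[0.15,-0.06,-0.1],[0.2,-0.08,-0.1],[0.25,-0.1,-0.1],[0.273,-0.109,-0.1],[0.273,-0.109,-0.08],[0.273,-0.109,-0.06],[0.273,-0.109,-0.06]], "delta_rot": [[0,0,0],[0,0,0],[0,0,-4],[0,0,-8],[0,0,-12],[0,0,-16],[0,0,-17],[0,0,-17],[0,0,-17],[0,0,-17],[0,0,-17]]}}

```text
time: 5.82
eef_pos: [0.4874, 0.1534, 0.0855]
tcp_rot: [0.634, 0.773, -0.003, -0.003]
contact_force: [-0.4, 0.0, -5.4]
opening: 0.413
```

Run:
```python
from plant import ctrl
from h import *; import pickle
c=ctrl.read_camera("wrist"); s=ctrl.get_state(); pickle.dump((c,s),open("w3.pkl","wb"))
q=s["tcp_rot"]
print(s["time"],s["eef_pos"],"yaw",2*np.degrees(np.arctan2(q[1],q[0]))-90,s["contact_force"],s["wrist_torque"],s["opening"],s["qpos"])
P=lambda t,n,z:proj(c,[.599+t*.9806-n*.1959,.1764+t*.1959+n*.9806,z]).round(1)
print("far lips",[P(.05,a,.04) for a in(-.054,-.023,.023,.054)],"near deck",P(-.13,-.058,.024),P(-.13,.058,.024))
t=ctrl.read_camera("top")
P=lambda t_,n,z:proj(t,[.599+t_*.9806-n*.1959,.1764+t_*.1959+n*.9806,z])
im=np.hstack([c["frame"][60:420,140:500],cv2.resize(t["frame"][170:290,180:300],(360,360),interpolation=2)])
cv2.imwrite("pics/w3.png",im[:,:,::-1])
```

```text
5.875 [0.48891065 0.15345094 0.08707536] yaw 11.270194367342299 [ 0.30488134  1.09096217 -5.06905901] [ 0.0433499  -0.0545355  -0.00567311] 0.4114012052899559 [ 1.05960636e-01  1.04140120e-01  2.07595000e+00 -8.81919769e-05
  9.66892340e-01 -1.66148741e+00]
far lips [array([245. , 490.6]), array([289. , 490.6]), array([354.1, 490.7]), array([398.1, 490.7])] near deck [227.8 237.2] [415.7 237.3]
```

View pics/w3.png

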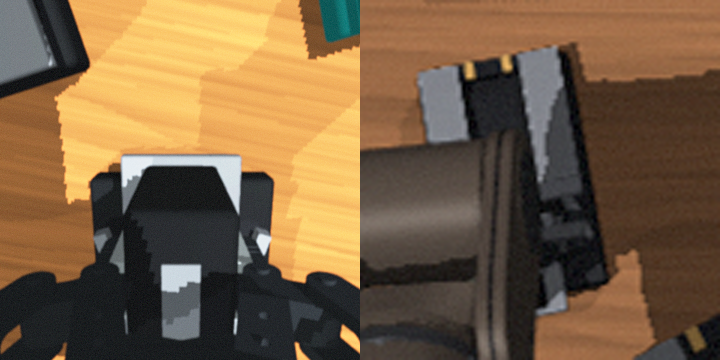

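Wrist crop: the deck's near corners are at (90,172) and (274,172), and the foot spans 121–242. So the pack is centred on the charger and lies within the set-down range. Lowering it.

{"op": "step_arm", "data": {"gripper": [0.9,0.9,0.9,0.9,0.9,0.9], "linear": [[0.001,0.001,0.012],[0.001,0.001,0.022],[0.001,0.001,0.029],[0.001,0.001,0.033],[0.001,0.001,0.035],[0.001,0.001,0.035]], "delta_rot": [[0,0,0],[0,0,0],[0,0,0],[0,0,0],[0,0,0],[0,0,0]]}}

```text
time: 6.68
eef_pos: [0.4922, 0.1549, 0.0546]
tcp_rot: [0.634, 0.773, 0.0, 0.0]
contact_force: [0.2, 0.4, -5.0]
opening: 0.416
```

```bash
python3 -c "
from plant import ctrl
s=ctrl.get_state();print({k:s[k].round(4) for k in('eef_pos','tcp_rot','contact_force','wrist_torque')})"
```

```text
{'eef_pos': array([0.4922, 0.1549, 0.0546]), 'tcp_rot': array([6.343e-01, 7.731e-01, 3.000e-04, 3.000e-04]), 'contact_force': array([ 0.2018,  0.4331, -4.976 ]), 'wrist_torque': array([-0.0003,  0.0054,  0.0488])}
```

{"op": "step_arm", "data": {"gripper": [0.9,0.9,0.9], "linear": [[0,0,0.001],[0,0,0.002],[0,0,0.002]], "delta_rot": [[0,0,0],[0,0,0],[0,0,0]]}}

```text
time: 7.05
eef_pos: [0.4933, 0.1551, 0.0544]
tcp_rot: [0.634, 0.773, 0.001, 0.001]
contact_force: [-0.9, -0.6, 5.0]
opening: 0.41
```

{"op": "step_arm", "data": {"gripper": [0.9,0.9,0.9,0.9,0.9,0.9,0.9], "linear": [[0,0,-0.001],[0,0.01,-0.001],[0,0.02,-0.001],[0,0.03,-0.001],[0,0.04,-0.001],[0,0.05,-0.001],[0,0.05,-0.001]], "delta_rot": [[0,0,0],[0,0,0],[0,0,0],[0,0,0],[0,0,0],[0,0,0],[0,0,0]]}}

```text
time: 7.92
eef_pos: [0.5432, 0.1649, 0.0545]
tcp_rot: [0.634, 0.773, 0.002, 0.002]
contact_force: [1.5, 1.0, 4.1]
opening: 0.416
```

Run:
```python
from plant import ctrl
from h import *
s=ctrl.get_state();q=s["tcp_rot"];e=s["eef_pos"]-[.599,.1764,0]
print(e[0]*.9806+e[1]*.1959,-e[0]*.1959+e[1]*.9806,s["eef_pos"][2],2*np.degrees(np.arctan2(q[1],q[0]))-90,s["contact_force"],s["wrist_torque"])
```

```text
-0.056982265395965764 -0.0003219968228908351 0.05445527335490172 11.260574158222425 [1.47078822 0.95636204 4.12691424] [ 0.0532878  -0.25545774 -0.00697849]
```

{"op": "step_arm", "data": {"gripper": [0.9,0.9,0.9,0.9,0.9,0.9,0.9], "linear": [[0,0.01,0],[0,0.02,0],[0,0.03,0],[0,0.038,0],[0,0.045,0],[0,0.05,0],[0,0.05,0]], "delta_rot": [[0,0,0],[0,0,0],[0,0,0],[0,0,0],[0,0,0],[0,0,0],[0,0,0]]}}

```text
time: 8.8
eef_pos: [0.5908, 0.1746, 0.0544]
tcp_rot: [0.634, 0.773, 0.001, 0.001]
contact_force: [0.6, -0.1, 5.1]
opening: 0.415
```

```bash
cat > st.py <<'E'
from plant import ctrl
from h import *
s=ctrl.get_state();q=s["tcp_rot"];e=s["eef_pos"]-[.599,.1764,0]
print(e[0]*.9806+e[1]*.1959,-e[0]*.1959+e[1]*.9806,s["eef_pos"][2],2*np.degrees(np.arctan2(q[1],q[0]))-90,s["contact_force"],s["wrist_torque"],s["time"])
E
python3 st.py
```

```text
-0.008364965240912093 -0.00019661404494495326 0.05437604564690471 11.27297305609693 [ 0.6424413  -0.10866822  5.12452798] [-0.02376249  0.0010326  -0.01896895] 8.8
```

{"op": "step_arm", "data": {"gripper": [0.9,0.9,0.9,0.9], "linear": [[0,0.003,0],[0,0.006,0],[0,0.008,0],[0,0.008,0]], "delta_rot": [[0,0,0],[0,0,0],[0,0,0],[0,0,0]]}}

```text
time: 9.3
eef_pos: [0.5982, 0.1761, 0.0544]
tcp_rot: [0.634, 0.773, 0.0, 0.0]
contact_force: [-1.3, 0.8, 5.7]
opening: 0.415
```

```bash
python3 st.py
```

```text
-0.0008591549031195462 -0.00017360202990576745 0.054364093216966336 11.27543418600547 [-1.26735355  0.80544718  5.7163891 ] [-0.05028483  0.15427729 -0.0538521 ] 9.3
```

Not at the stop yet, so I'll creep on until it pushes back.

{"op": "step_arm", "data": {"gripper": [0.9,0.9,0.9], "linear": [[0,0.002,0],[0,0.004,0],[0,0.004,0]], "delta_rot": [[0,0,0],[0,0,0],[0,0,0]]}}

```text
time: 9.68
eef_pos: [0.6016, 0.1768, 0.0544]
tcp_rot: [0.634, 0.773, -0.0, -0.0]
contact_force: [-3.2, -0.9, 7.7]
opening: 0.414
```

```bash
python3 st.py
```

```text
0.0025976819672317015 -0.00015316329294708087 0.05436010146843247 11.29807623428212 [-3.18828836 -0.8834542   7.72591547] [-0.06668734  0.33478043  0.04228375] 9.675
```

{"op": "step_arm", "data": {"gripper": [0.9,0.9,0.9], "linear": [[0,0.002,0],[0,0.003,0],[0,0.003,0]], "delta_rot": [[0,0,0],[0,0,0],[0,0,0]]}}

```text
time: 10.05
eef_pos: [0.6019, 0.1768, 0.0546]
tcp_rot: [0.634, 0.774, -0.003, -0.002]
contact_force: [-11.0, -2.8, 15.2]
opening: 0.411
```

```bash
python3 st.py
```

```text
0.002906051121390892 -0.00016999410536179982 0.054611647589882906 11.343166766844078 [-11.0266676   -2.82311515  15.24401688] [-0.45978865  1.5694227   0.09243317] 10.05
```

Hard stop reached: x holds while the force rises to 11 N. I'll relax the push, open and withdraw.

{"op": "step_arm", "data": {"gripper": [0.9,0.9,-0.2,-1,-1,-1,-1,-1,-1,-1,-1,-1,-1,-1], "linear": [[0,-0.003,0],[0,-0.003,0],[0,-0.003,0],[0,-0.003,0],[0,-0.003,0],[0,-0.003,0],[0,-0.003,0],[0,-0.003,-0.02],[0,-0.003,-0.06],[0,-0.003,-0.11],[0,-0.003,-0.16],[0,-0.04,-0.22],[0,-0.08,-0.26],[0,-0.08,-0.26]], "delta_rot": [[0,0,0],[0,0,0],[0,0,0],[0,0,0],[0,0,0],[0,0,0],[0,0,0],[0,0,0],[0,0,0],[0,0,0],[0,0,0],[0,0,0],[0,0,0],[0,0,0]]}}

```text
time: 11.8
eef_pos: [0.5264, 0.162, 0.3214]
tcp_rot: [0.634, 0.773, 0.005, 0.004]
contact_force: [0.6, -0.6, 0.1]
opening: 1.004
```

Run:
```python
exec(open("st.py").read())
c=ctrl.read_camera("wrist"); t=ctrl.read_camera("scene")
import pickle;pickle.dump((c,t),open("w4.pkl","wb"))
u,v=proj(c,[.58,.17,.04]).astype(int);print(u,v)
x0,y0=max(0,u-100),max(0,v-100)
a=cv2.resize(c["frame"][y0:y0+200,x0:x0+200],(400,400),interpolation=2); print(x0,y0)
b=cv2.resize(t["frame"][190:320,180:440],(800//2,200),interpolation=2)
b=np.vstack([b,cv2.resize(t["frame"][200:290,340:440],(400,200),interpolation=2)])
cv2.imwrite("pics/w4.png",np.hstack([a,b])[:,:,::-1])
```

```text
-0.07406707275813777 7.555683487206824e-05 0.32142973862661905 11.293067731145229 [ 0.62103171 -0.58571185  0.07501753] [ 0.0227668  -0.01277329  0.01279832] 11.8
318 245
218 145
```

View pics/w4.png

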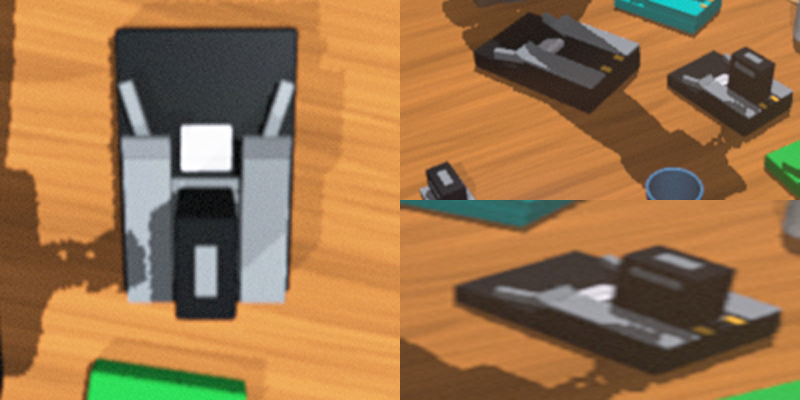

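Left panel: the pack is under the lips and straight, with the white catch (180–233, 124–172) fully clear behind the foot edge at y≈178. The short pack is where it was. One numeric check.

Run:
```python
from h import *; import pickle
c,t=pickle.load(open("w4.pkl","rb"))
def f(u,v,z):
    e=ray(c,(218+u/2-.25,145+v/2-.25),z)[:2]-[.599,.1764]; return np.round([e[0]*.9806+e[1]*.1959,e[1]*.9806-e[0]*.1959],4)
print("body far edge (expect .032)",f(175,319,.102),f(238,319,.102))
print("foot near edge (expect -.036)",f(207,178,.032))
print("catch front edge (expect -.040; up/flush)",f(207,172,.032),f(207,172,.024)," rear (-.068)",f(207,124,.024))
print("lip far (.05)",f(265,302,.04),"deck near (-.13)",f(207,30,.024))
a=pickle.load(open("cams0.pkl","rb"))["scene"]["frame"][285:335,190:235].astype(int)
print("short pack change",abs(a-t["frame"][285:335,190:235]).mean(), "contacts none; body top near",f(207,215,.102))
```

```text
body far edge (expect .032) [ 0.0327 -0.018 ] [0.0326 0.0186]
foot near edge (expect -.036) [-0.0341  0.0005]
catch front edge (expect -.040; up/flush) [-0.0382  0.0005] [-0.0362  0.0005]  rear (-.068) [-0.0683  0.0005]
lip far (.05) [0.05   0.0397] deck near (-.13) [-0.1275  0.0005]
short pack change 2.9555555555555557 contacts none; body top near [-0.0305  0.0005]
```

```bash
python3 -c "
from plant import ctrl
print(ctrl.sign_off(), ctrl.get_state()['time'])"
```

```text
the job is handed in; nothing more can be done
the job is handed in; nothing more can be done
```

I slid the tall pack onto the smaller black charger, under the rails and over the catch, until it met the stop. Then I let go, drew the arm clear and handed the job in at about 12 s of the 45 s allowed; the sign-off reports no verdict.

- **Pack position:** the last wrist picture puts the pack 1–2 mm past home along the slide, within 0.5 mm of the centre line and standing straight.
- **Catch:** it shows in full behind the foot. Its front edge measured -38 mm against the -40 mm expected if it is up. Camera error alone cannot fully rule out flush, but the pack stopped against about 11 N at +2 to +3 mm, well past the click point.
- **Short pack:** it looks the same as at the start in the scene picture.
- **Forces:** the push against the stop was the highest reading, about 19 N in all. The force was near zero once the arm had withdrawn.
- **Disagreement:** the charger's near edge measured 2–3 mm off its expected place, probably its rounded edge plus calibration error.

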